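Set out breathing filters in size order

ROBOT

A 7-joint arm with a two-finger parallel gripper is mounted at the origin on the work surface. World frame = base frame: x ahead of the robot, y to its left, z up, the work surface at z = 0. Lengths are in mm, angles in rad, forces in N, time in s.
With the tool pointing down it reaches from about 425 to 875 mm from the base axis. Payload 4.7 kg.
Tool frame: the origin (TCP) lies midway between the tips of the shut fingers; the grasp point (between the pads) lies r.hold_point_z behind it (r.hold_point_z is the distance from the TCP to the grasp point, in mm); z points along the fingers, y is the direction in which the jaws open and shut (so a half turn about z gives the same grasp; the last joint's range is limited). The gripper opens to 85 mm and grips with 20 to 120 N. Pads are 22 mm wide; open, the fingers measure 114 mm over their backs; the gripper's body (76 mm by 85 mm) begins 54 mm behind the grasp point. The pads swing forward as they close: fully open they stand 13 mm farther back than shut.
Start: joints at [-1.116, 0.321, -0.07, 1.45, 0.023, 1.371, -0.057], TCP at [277.359, 587.875, 231.349] pointing down, gripper open.
Joint ranges: [-2.86, 2.86], [-0.3, 2.09], [-1.38, 1.24], [0.06, 2.45], [-1.56, 4.7], [0.09, 2.05], [-2.69, 2.69]. Speed limits (rad/s): [2.57, 2.57, 3.14, 3.14, 3.14, 3.14, 3.14].

INTERFACE

Orientations are given as a unit quaternion [w, x, y, z].
In Python, from station import r, cams, order, spotter gives the robot as it stands.
- The arm moves only by the tool send_rows, never from a script. Its argument "moves" is a list that holds one entry, the list of rows, each a list of 7 numbers: the shift along the tool's x, y, z in cm, then the turn, a rotation vector about the tool's x, y, z in rad, then the finger opening in cm, from 0 to 8.54. In form: [[[x, y, z, rx, ry, rz, fingers], ...]]. A call has 1 to 10 rows; each row shifts and turns the commanded pose from where the row before left it, along the tool's axes as they then stand; what a row does not reach is not made up. A row lasts 1/8 s, in which the tool goes at most 62.5 mm and 10.7 degrees, less where a joint would pass 70% of its speed; a pose out of reach is approached as far as the arm can. A call with a gripper value outside its range is refused whole. The fingers move at their own pace and stop on an object; "grip_force" is the grip in N (left out, the last holds). Time passes only in rows, so rows that do not move let the fingers close. It gives the time, the measured TCP pose, the force and the opening at its end, in the units of the state.
- r.observe(): the state, without advancing time (a new reading comes with each control period).
- cams.snapshot(name): name is "scene" or "top" or "wrist"; returns a dict with "pixels" (420x560x3 uint8, red, green, blue), "intrinsics" (3x3 intrinsics, pixels), "world_from_camera" (4x4, takes a point from camera to world coordinates). Camera axes: x right, y up, looking along -z (the intrinsics and any distortion apply to the point x, -y, -z); pixel columns grow to the right and rows downward; lengths in mm; the calibration is good to about 2 mm. A picture is of the moment at which its call begins. There is no depth.
- order.hand_in(): hands the job in, once; it reports no verdict.
Trained networks look in a picture, given as the dict that the camera call returned (one of the last four; its "shot" number tells which), for a name from the list of things; names that differ only in an ending like _2 or _b are one class to them, and where a whole thing is asked for, a point or a joint stands for the part that bears it (a point fixed in the world has none). Each returns a list of dicts, best first, with "score" (0 to 1); they miss things now and then, are a little off and sometimes report something else, mostly with a low value. They report only what shows in the picture. A call takes as long as a camera call. They do not tell look-alikes from the thing itself.
- spotter.boxes_of(picture, name): "extent" ([centre column, centre row, width, height] in pixels, round what is visible of it).
The state is a dict: "time": time; "qpos": joint angles; "joint_vel": joint speeds; "effort": joint torques, N m; "tcp_pos": TCP position; "tcp_rot": TCP orientation; "force": force on the tool from outside, world axes, zero at the start; "wrist_torque": the same for the moment, N m; "finger_gap": opening from 0.0 (shut) to 1.0 (fully open).
Only numpy, scipy, OpenCV 4.12 (cv2) and the standard library are available. Lean on these libraries where they do the work, as an engineer would, in place of code of your own. Each camera call takes 0.05 s, during which the arm holds its last target.

TASK

Set the four yellow breathing filters out in order of size on the row of blue pads, one to a pad: the largest on the pad next to the green post, then smaller and smaller, the smallest at the far end of the row. Stand each one upright in the middle of its pad, never letting one tip over, and leave the small amber vial where it stands.

Things in the scene. Friction and masses are not known exactly. Their poses are not given: they have to be found in the camera images.
- filter_xl_center (a point): the largest breathing filter, loose: a flat round yellow housing 83 mm in diameter and 24 mm thick, with an upright yellow connector on its middle, 22 mm in diameter, from 24 to 60 mm above the underside (cream band and dark mouth near the top), easily pinched from above. The point is on the axis, 30 mm above the flat underside (half-way up the 60 mm total); z is the filter's axis, pointing up. About 20 to 75 g. It starts upright on the table
- filter_l_center (a point): the second largest breathing filter, loose: a flat round yellow housing 68 mm in diameter and 24 mm thick, with an upright yellow connector on its middle, 22 mm in diameter, from 24 to 60 mm above the underside (cream band and dark mouth near the top), easily pinched from above. The point is on the axis, 30 mm above the flat underside (half-way up the 60 mm total); z is the filter's axis, pointing up. About 20 to 75 g. It starts upright on the table
- filter_m_center (a point): the third largest breathing filter, loose: a flat round yellow housing 53 mm in diameter and 24 mm thick, with an upright yellow connector on its middle, 22 mm in diameter, from 24 to 60 mm above the underside (cream band and dark mouth near the top), easily pinched from above. The point is on the axis, 30 mm above the flat underside (half-way up the 60 mm total); z is the filter's axis, pointing up. About 20 to 75 g. It starts upright on the table
- filter_s_center (a point): the smallest breathing filter, loose: a flat round yellow housing 38 mm in diameter and 24 mm thick, with an upright yellow connector on its middle, 22 mm in diameter, from 24 to 60 mm above the underside (cream band and dark mouth near the top), easily pinched from above. The point is on the axis, 30 mm above the flat underside (half-way up the 60 mm total); z is the filter's axis, pointing up. About 20 to 75 g. It starts upright on the table
- pad_1: pad 1 of a straight row of four like round pads, counted from the end of the row on the robot's left (+y): fixed dark blue disc 88 mm in diameter, 3 mm thick, with a small pale spot at its centre, lying on a 10 mm high metal tray; pads are 95 mm apart centre to centre. Origin: centre of its underside, so its top is 3 mm higher; z up
- pad_2: pad 2 of a straight row of four like round pads, counted from the end of the row on the robot's left (+y): fixed dark blue disc 88 mm in diameter, 3 mm thick, with a small pale spot at its centre, lying on a 10 mm high metal tray; pads are 95 mm apart centre to centre. Origin: centre of its underside, so its top is 3 mm higher; z up
- pad_3: pad 3 of a straight row of four like round pads, counted from the end of the row on the robot's left (+y): fixed dark blue disc 88 mm in diameter, 3 mm thick, with a small pale spot at its centre, lying on a 10 mm high metal tray; pads are 95 mm apart centre to centre. Origin: centre of its underside, so its top is 3 mm higher; z up
- pad_4: pad 4 of a straight row of four like round pads, counted from the end of the row on the robot's left (+y): fixed dark blue disc 88 mm in diameter, 3 mm thick, with a small pale spot at its centre, lying on a 10 mm high metal tray; pads are 95 mm apart centre to centre. Origin: centre of its underside, so its top is 3 mm higher; z up
- green_post: fixed green post, 24 mm in diameter and 22 mm high, standing on the tray 70 mm beyond the centre of one end pad (either pad 1 or pad 4, it changes): it marks the end for the largest filter; the other end has only a low white stud. Origin: centre of its underside
- vial_center (a point): small amber glass vial with a metal cap, loose, 26 mm in diameter and 50 mm high, standing on the table among the filters, to be left where it is. The point is on its axis, 25 mm up
Things that resemble listed ones, but are neither listed nor needed, are in the scene too. Leave any red look-alike of the part that bears filter_xl_center alone.

How it is judged (in metres and radians):
At the end, for the whole second after the job is handed in: Counted from the pad next to the green post, the filters stand largest, second, third, smallest, each flat on its own pad, within 15 mm of the pad's centre, upright within 0.1 rad, and at rest (((horizontal distance between green_post and pad_1 below 0.15 m and horizontal distance between filter_xl_center and pad_1 below 0.015 m and z of filter_xl_center in the frame of pad_1 between 0.028 and 0.038 m and horizontal distance between filter_l_center and pad_2 below 0.015 m and z of filter_l_center in the frame of pad_2 between 0.028 and 0.038 m and horizontal distance between filter_m_center and pad_3 below 0.015 m and z of filter_m_center in the frame of pad_3 between 0.028 and 0.038 m and horizontal distance between filter_s_center and pad_4 below 0.015 m and z of filter_s_center in the frame of pad_4 between 0.028 and 0.038 m) or (horizontal distance between green_post and pad_4 below 0.15 m and horizontal distance between filter_s_center and pad_1 below 0.015 m and z of filter_s_center in the frame of pad_1 between 0.028 and 0.038 m and horizontal distance between filter_m_center and pad_2 below 0.015 m and z of filter_m_center in the frame of pad_2 between 0.028 and 0.038 m and horizontal distance between filter_l_center and pad_3 below 0.015 m and z of filter_l_center in the frame of pad_3 between 0.028 and 0.038 m and horizontal distance between filter_xl_center and pad_4 below 0.015 m and z of filter_xl_center in the frame of pad_4 between 0.028 and 0.038 m)) and angle between each of filter_xl_center, filter_l_center, filter_m_center, filter_s_center's own z axis and vertical below 0.1 rad and linear speed of each of filter_xl, filter_l, filter_m, filter_s below 0.02 m/s); the robot touches nothing.
It fails at once if a filter is tipped by more than 0.7 rad (angle between any of filter_xl_center, filter_l_center, filter_m_center, filter_s_center's own z axis and vertical above 0.7 rad).
It fails at once if the amber vial is shifted by more than 25 mm or knocked over (distance of vial_center from where it was at the start of the episode above 0.025 m or angle between vial_center's own z axis and vertical above 0.5 rad).
It also fails if it takes over 96 s, if anything falls off the work surface, if the arm or the gripper's body presses on something with over 40 N, if the wrist force passes 120 N, or if a joint passes its speed limit or range.

## Working session

There is one attempt and no reset: what is moved stays moved. The work goes in short steps, Python scripts to look and compute and a tool call to move; the robot and the scene stay as the last step left them, time stands still between calls to the robot, and variables do not carry over. Pictures are saved under pics/ and viewed, and the job is handed in when it is done.

Besides the shell and the picture viewer there is one more tool, called after "Call:" in YAML: its name, and indented under it one key for each argument. send_rows: Moves the arm, as the interface text tells. Its arguments: {"type":"object","properties":{"moves":{"type":"array"},"grip_force":{"type":"number"}},"required":["moves"]}

```bash
mkdir -p pics; ls; python3 - <<'E'
from station import r,cams,order,spotter
import cv2
s=r.observe(); print(s, r.hold_point_z)
for n in ["scene","top"]:
    p=cams.snapshot(n); cv2.imwrite(f"pics/{n}0.png",cv2.cvtColor(p["pixels"],cv2.COLOR_RGB2BGR)); print(n,p["intrinsics"].tolist() if hasattr(p["intrinsics"],'tolist') else p["intrinsics"],p["world_from_camera"])
    for k in ["filter_xl_center","filter_l_center","filter_m_center","filter_s_center","pad_1","green_post","vial_center"]:
        print(k,[([round(float(v)) for v in d["extent"]],round(float(d["score"]),2)) for d in spotter.boxes_of(p,k)])
E
```

```text
pics
{'time': 0.0, 'qpos': array([-1.11590542,  0.32183735, -0.07010224,  1.45168562,  0.02258654,
        1.37082718, -0.05689993]), 'joint_vel': array([-0.00139379,  0.0006515 , -0.00167545,  0.00106194, -0.00069078,
       -0.00032068,  0.00051276]), 'effort': array([-5.15788652e-04, -4.93593872e+01, -3.82123003e-01, -3.14334762e+01,
        1.32251380e-02,  1.15055128e-02, -9.75058498e-06]), 'tcp_pos': array([277.12015562, 587.35310266, 230.20900622]), 'tcp_rot': array([-1.75211207e-04,  2.18593566e-01,  9.75815496e-01, -9.69421923e-04]), 'force': array([-0.38701611, -1.03387111, -0.59350857]), 'wrist_torque': array([ 0.00819665, -0.03089201,  0.00920648]), 'finger_gap': 0.9975579668701862} 18.700000000000003
scene [[409.6134158285474, 0.0, 287.29976248263796], [0.0, 409.6134158285474, 209.0875893385541], [0.0, 0.0, 1.0]] [[-8.85480671e-01 -3.08929853e-01  3.47111406e-01  8.02548975e+02]
 [ 4.64445404e-01 -6.11941396e-01  6.40170442e-01  5.03975011e+02]
 [ 1.46440777e-02  7.28072849e-01  6.85343328e-01  6.27373154e+02]
 [ 0.00000000e+00  0.00000000e+00  0.00000000e+00  1.00000000
[... 676 characters left out ...]
+02]
 [-9.99828709e-01 -1.60198133e-02 -9.26916645e-03 -7.09902108e+01]
 [-1.08848411e-02  1.03904701e-01  9.94527694e-01  1.07969799e+03]
 [ 0.00000000e+00  0.00000000e+00  0.00000000e+00  1.00000000e+00]]
filter_xl_center [([387, 286, 44, 42], 0.95), ([389, 223, 36, 41], 0.77), ([450, 243, 44, 40], 0.58)]
filter_l_center [([120, 227, 33, 32], 0.95)]
filter_m_center [([310, 228, 23, 27], 0.66), ([389, 225, 44, 39], 0.56)]
filter_s_center [([194, 227, 22, 18], 0.54), ([327, 129, 36, 38], 0.28)]
pad_1 [([326, 128, 40, 39], 0.96), ([243, 142, 36, 37], 0.7), ([200, 150, 38, 35], 0.69), ([285, 136, 39, 38], 0.69)]
green_post [([312, 229, 20, 26], 0.73), ([283, 136, 40, 39], 0.41)]
vial_center []
```

```bash
python3 - <<'E'
import cv2
for n in ["scene","top"]:
    i=cv2.imread(f"pics/{n}0.png"); cv2.imwrite(f"pics/{n}0b.png",cv2.resize(i,(800,600),interpolation=cv2.INTER_CUBIC))
E
```

```text
(no output)
```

View pics/scene0b.png

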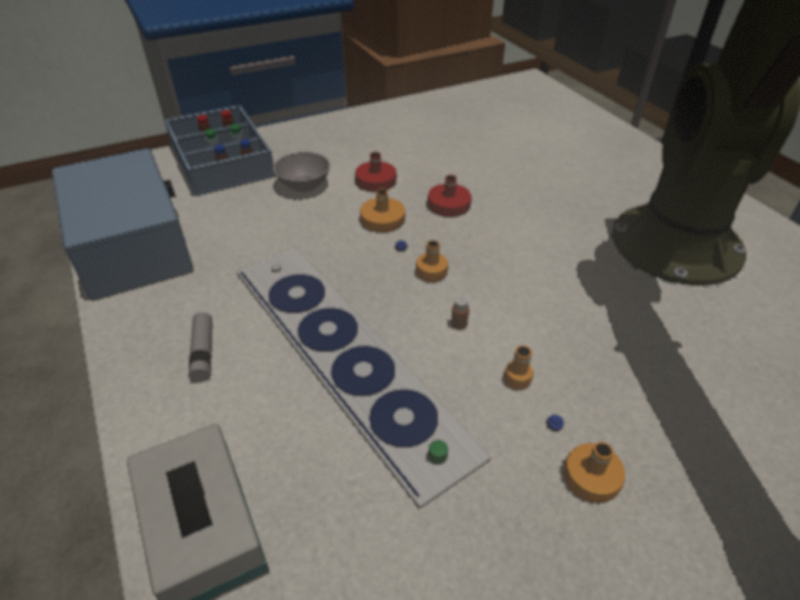

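View pics/top0b.png

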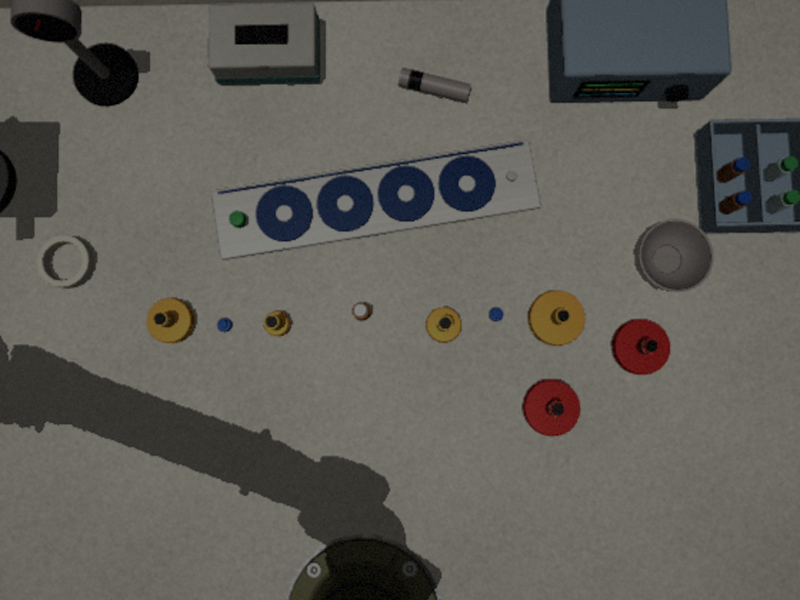

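The top view (800x600 scale) shows the green post at (238,218), the left end of the row. Left is +y, so the post is at pad 1. The yellow filters are at (171,320), (277,323), (443,324) and (557,317), and the vial is at (361,311). The two red look-alikes are at (641,347) and (552,407). Next I'll measure positions by fitting silhouettes.

```bash
cat > h.py <<'E'
import numpy as np, cv2
from scipy.optimize import least_squares
def proj(p,P):
    T=np.linalg.inv(np.array(p["world_from_camera"])); K=np.array(p["intrinsics"])
    P=np.atleast_2d(P); c=P@T[:3,:3].T+T[:3,3]; c=c*[1,-1,-1]
    u=c@K.T; return u[:,:2]/u[:,2:]
def ray(p,uv,z):
    W=np.array(p["world_from_camera"]);K=np.array(p["intrinsics"])
    d=np.linalg.inv(K)@[uv[0],uv[1],1]; d=W[:3,:3]@(d*[1,-1,-1]); o=W[:3,3]
    return o+d*(z-o[2])/d[2]
def masks(p):
    hsv=cv2.cvtColor(p["pixels"],cv2.COLOR_RGB2HSV)
    return dict(yellow=cv2.inRange(hsv,(10,120,70),(32,255,255)),blue=cv2.inRange(hsv,(105,80,20),(135,255,255)),green=cv2.inRange(hsv,(45,100,40),(85,255,255)))
a=np.linspace(0,2*np.pi,60,endpoint=False)
def circ(x,y,z,R): return np.c_[x+R*np.cos(a),y+R*np.sin(a),0*a+z]
def sil(p,x,y,R,z0=0):
    # bounds mask area of hull pieces, drawn supersampled
    s=8; m=np.zeros((420*2*1,560*2),np.uint8)
    m=np.zeros((420*4,560*4),np.uint8)
    for zz,rr in (((0,R),(24,R)),((24,11),(60,11))):
        pts=np.vstack([proj(p,circ(x,y,z+z0,r)) for z,r in [zz,rr] ]) if False else np.vstack([proj(p,circ(x,y,z0+zz[0],zz[1])),proj(p,circ(x,y,z0+rr[0],rr[1]))])
        h=cv2.convexHull(pts.astype(np.float32))
        cv2.fillConvexPoly(m,np.round((h+0.5)*4).astype(np.int32),1)
    return m
def fitfilter(p,uv,R,z0=0,it=6):
    """uv pixel near; match disc-housing+connector silhouette centroid (mask holes filled)"""
    mk=masks(p)["yellow"]; mk=cv2.morphologyEx(mk,cv2.MORPH_CLOSE,np.ones((5,5)))
    n,l,st,c=cv2.connectedComponentsWithStats(mk)
    i=min((i for i in range(1,n) if st[i,4]>60),key=lambda i:np.hypot(*(c[i]-uv)))
    m=(l==i).astype(np.uint8)
    cs,_=cv2.findContours(m,cv2.RETR_EXTERNAL,cv2.CHAIN_APPROX_NONE); cv2.drawContours(m,cs,-1,1,-1)
    mm=cv2.moments(m,True); tc=np.array([mm["m10"],mm["m01"]])/mm["m00"]
    X=ray(p,tc,z0+20)[:2]
    for _ in range(it):
        s=sil(p,X[0],X[1],R,z0); q=cv2.moments(s,True); pc=np.array([q["m10"],q["m01"]])/q["m00"]/4-0.5+0.125
        X=X+(ray(p,tc,z0+20)-ray(p,pc,z0+20))[:2]
    s=cv2.resize(s.astype(np.float32),(560,420),interpolation=cv2.INTER_AREA)>.5
    iou=(s&(m>0)).sum()/(s|(m>0)).sum()
    return X,mm["m00"],q["m00"]/16,iou
E
python3 - <<'E'
from station import r,cams,order,spotter
from h import *
top=cams.snapshot("top"); sc=cams.snapshot("scene")
sz=dict(xl=41.5,l=34,m=26.5,s=19)
f=.7
tg=dict(xl=(557,317),l=(171,320),m=(443,324),s=(277,323)); sg=dict(xl=(383,210),l=(596,470),m=(432,262),s=(520,368))
for k in sz:
  for n,p,g in (("top",top,tg),("scene",sc,sg)):
    best={kk:round(float(fitfilter(p,np.array(g[k])*f,R)[3]),2) for kk,R in sz.items()}
    X,a1,a2,iou=fitfilter(p,np.array(g[k])*f,sz[k]); print(k,n,X.round(1),a1,round(a2),round(iou,3),best)
for n,p,g in (("top",top,[(284,213),(345,203),(406,193),(467,183)]),("scene",sc,[(404,417),(363,370),(327,329),(296,293)])):
  mk=masks(p)["blue"]; nn,l,st,c=cv2.connectedComponentsWithStats(mk)
  for q in g:
    q=np.array(q)*f
    i=min((i for i in range(1,nn) if st[i,4]>200),key=lambda i:np.hypot(*(c[i]-q)))
    m=(l==i).astype(np.uint8);cs,_=cv2.findContours(m,cv2.RETR_EXTERNAL,cv2.CHAIN_APPROX_NONE)
    e=cv2.fitEllipse(max(cs,key=len)); X=ray(p,e[0],12.5); print(n,np.round(e[0],1),np.round(e[1],1),X.round(1))
for n,p in (("top",top),("scene",sc)):
  m=masks(p)["green"]; nn,l,st,c=cv2.connectedComponentsWithStats(m)
  print(n,[(c[i].round(),st[i,4],ray(p,c[i],22).round(1)) for i in range(1,nn) if st[i,4]>40])
print(n,"vial top",ray(top,np.array((361,311))*f,48).round(1),ray(sc,np.array((460,302))*f,50).round(1))
E
```

```text
xl top [ 432.2 -295.9] 1176.0 1274 0.924 {'xl': 0.92, 'l': 0.74, 'm': 0.46, 's': 0.25}
xl scene [ 432.4 -293.5] 563.0 770 0.74 {'xl': 0.74, 'l': 0.81, 'm': 0.65, 's': 0.48}
l top [437.9 290.3] 764.0 900 0.852 {'xl': 0.59, 'l': 0.85, 'm': 0.74, 's': 0.44}
l scene [436.4 288.3] 1211.0 1555 0.782 {'xl': 0.56, 'l': 0.78, 'm': 0.77, 's': 0.53}
m top [ 424.6 -125.6] 481.0 506 0.96 {'xl': 0.4, 'l': 0.59, 'm': 0.96, 's': 0.56}
m scene [ 424.1 -124.2] 326.0 527 0.631 {'xl': 0.34, 'l': 0.46, 'm': 0.63, 's': 0.64}
s top [430.7 126.6] 239.0 286 0.827 {'xl': 0.19, 'l': 0.28, 'm': 0.45, 's': 0.83}
s scene [430.4 132.3] 190.0 526 0.367 {'xl': 0.13, 'l': 0.17, 'm': 0.25, 's': 0.37}
top [198.7 149.2] [37.5 38.2] [599.7 115.2  12.5]
top [241.2 142.2] [37.3 38.2] [613.5  21.6  12.5]
top [284.  135.3] [37.4 38.2] [627.4 -72.7  12.5]
top [326.6 128.4] [37.2 38.1] [ 641.4 -166.7   12.5]
scene [281.9 292.2] [36.2 43.5] [601.2 118.7  12.5]
scene [253.7 259.2] [30.8 40.8] [614.9  25.7  12.5]
scene [229.  230.3] [26.1 38.2] [628.8 -67.9  12.5]
scene [207.5 205.2] [21.6 34.6] [ 642.3 -160.5   12.5]
top [(array([554., 114.]), np.int32(80), array([ 662.7, -660.4,   22. ])), (array([555., 137.]), np.int32(75), array([ 610.6, -659.6,   22. ])), (array([166., 153.]), np.int32(79), array([590.9, 185.9,  22. ]))]
scene [(array([306., 314.]), np.int32(67), array([587.1, 182.3,  22. ]))]
scene vial top [443.7  -4.4  48. ] [449.9   2.8  50. ]
```

Everything is measured. By silhouette area in the top view, the filters are L (438,290), S (431,129), M (424,-125) and XL (432,-295). The pads run from (600,117) to (641,-164), and the green post is beside pad 1. First I'll turn the jaws along world x, then go above L.

Call:
send_rows:
  moves:
    - [[0,0,0,0,0,0.1613,6],[0,0,0,0,0,0.1613,6],[0,0,0,0,0,0.1613,6],[0,0,0,0,0,0.1613,6],[0,0,0,0,0,0.1613,6],[0,0,0,0,0,0.1613,6],[0,0,0,0,0,0.1613,6]]
  grip_force: 30

```text
time: 1.78
tcp_pos: [277.3, 587.9, 231.3]
tcp_rot: [-0.0, 0.709, 0.706, 0.0]
force: [-0.5, -0.5, -0.3]
finger_gap: 0.701
```

Call:
send_rows:
  moves:
    - [[-3,1.6,0.5,0,0,0,6],[-3,1.6,0.5,0,0,0,6],[-3,1.6,0.5,0,0,0,6],[-3,1.6,0.5,0,0,0,6],[-3,1.6,0.5,0,0,0,6],[-3,1.6,0.5,0,0,0,6],[-3,1.6,0.5,0,0,0,6],[-3,1.6,0.5,0,0,0,6],[-3,1.6,0.5,0,0,0,6],[-2.8,1.6,0.5,0,0,0,6]]

```text
time: 3.02
tcp_pos: [438.2, 289.0, 181.4]
tcp_rot: [0.0, 0.707, 0.707, 0.0]
force: [-0.1, 0.6, 0.1]
finger_gap: 0.709
```

```bash
cat > w.py <<'E'
import sys
from station import r,cams,order,spotter
from h import *
s=r.observe(); print(s["time"],s["tcp_pos"].round(1),s["tcp_rot"].round(3),s["qpos"].round(2),s["force"].round(1),round(s["finger_gap"],3))
p=cams.snapshot("wrist"); cv2.imwrite(f"pics/{sys.argv[1]}.png",cv2.cvtColor(p["pixels"],cv2.COLOR_RGB2BGR))
np.save("last.npy",p,allow_pickle=True)
print(np.array(p["world_from_camera"]).round(2).tolist())
E
python3 w.py w1
```

```text
3.025 [438.2 289.  181.4] [0.    0.707 0.707 0.   ] [-0.9   0.08  0.28  1.84 -0.02  1.22 -0.61] [-0.1  0.6  0.1] 0.709
[[1.0, -0.0, -0.0, 438.41], [0.0, 0.96, 0.29, 362.95], [0.0, -0.29, 0.96, 324.08], [0.0, 0.0, 0.0, 1.0]]
```

View pics/w1.png

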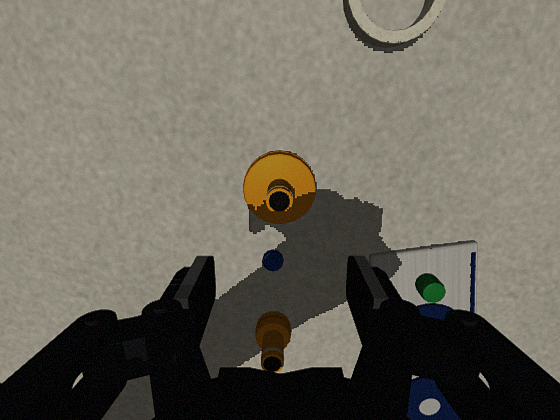

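The wrist view shows L's housing at (280,188) with its mouth at (279,200). S is at (272,345) and the green post at (432,292). Next I'll work out L's position from this picture.

```bash
cat > fw.py <<'E'
from h import *
import sys
p=np.load("last.npy",allow_pickle=True).item()
# args: u v of mouth centre, R, u v of mask approx
u,v=map(float,sys.argv[1:3]); print("mouth z60",ray(p,(u,v),60).round(1))
hsv=cv2.cvtColor(p["pixels"],cv2.COLOR_RGB2HSV)
g=cv2.inRange(hsv,(0,0,0),(179,255,45))
E
python3 - <<'E'
from h import *
p=np.load("last.npy",allow_pickle=True).item()
print("mouth",ray(p,(279,200.5),60).round(1))
hsv=cv2.cvtColor(p["pixels"],cv2.COLOR_RGB2HSV); mk=cv2.inRange(hsv,(8,120,40),(32,255,255))
n,l,st,c=cv2.connectedComponentsWithStats(mk)
for i in range(1,n):
  if st[i,4]>300: print(c[i].round(1),st[i], "bbox-ctr@z12",ray(p,(st[i,0]+(st[i,2]-1)/2,st[i,1]+(st[i,3]-1)/2),20).round(1))
q=proj(p,circ(437,289.5,24,34)); print(q.min(0),q.max(0)); q=proj(p,circ(437,289.5,0,34)); print(q.min(0),q.max(0))
print("post",ray(p,(434,293),32).round(1), "S mouth",ray(p,(272,363),60).round(1))
E
```

```text
mouth [437.5 287.1  60. ]
[279.  185.9] [ 243  150   73   74 3844] bbox-ctr@z12 [437.4 289.1  20. ]
[272.7 330.7] [ 255  311   36   41 1099] bbox-ctr@z12 [430.4 130.9  20. ]
[241.51602581 149.90395874] [315.63982147 222.08505238]
[244.19478135 146.58784497] [313.18299387 214.10492767]
post [590.2 184.3  32. ] S mouth [430.8 125.3  60. ]
```

L is at about (437.5,288.5), which all three views agree on. The descent stops with the TCP at z≈29, 5 mm above the housing, and then the jaws close.

Call:
send_rows:
  moves:
    - [[0,-0.05,2.5,0,0,0,6],[0,0,2.5,0,0,0,6],[0,0,2.5,0,0,0,6],[0,0,2.5,0,0,0,6],[0,0,2.5,0,0,0,6],[0,0,1.5,0,0,0,6],[0,0,1.2,0,0,0,6]]

```text
time: 3.95
tcp_pos: [437.3, 290.3, 29.0]
tcp_rot: [0.0, 0.707, 0.707, 0.0]
force: [1.0, -0.3, -0.3]
finger_gap: 0.706
```

Call:
send_rows:
  moves:
    - [[0,0,0,0,0,0,2],[0,0,0,0,0,0,1.5],[0,0,0,0,0,0,1.5],[0,0,0,0,0,0,1.5],[0,0,0,0,0,0,1.5],[0,0,0,0,0,0,1.5]]

```text
time: 4.7
tcp_pos: [437.8, 290.5, 30.2]
tcp_rot: [0.0, 0.707, 0.707, 0.001]
force: [0.4, -0.0, 5.8]
finger_gap: 0.251
```

Call:
send_rows:
  moves:
    - [[0,0,-1,0,0,0,1.5],[0,0,-2,0,0,0,1.5],[0,0,-2,0,0,0,1.5],[0,0,-2,0,0,0,1.5],[0,0,-2,0,0,0,1.5],[0,0,-2,0,0,0,1.5]]

```text
time: 5.45
tcp_pos: [436.7, 289.7, 140.0]
tcp_rot: [-0.0, 0.707, 0.707, -0.0]
force: [0.7, -0.2, 0.0]
finger_gap: 0.247
```

```bash
python3 w.py w2
```

```text
5.45 [436.7 289.7 140. ] [-0.     0.707  0.707 -0.   ] [-0.9   0.12  0.28  1.89 -0.04  1.14 -0.6 ] [ 0.7 -0.2  0. ] 0.247
[[1.0, -0.0, 0.0, 437.06], [0.0, 0.96, 0.29, 363.81], [-0.0, -0.29, 0.96, 282.55], [0.0, 0.0, 0.0, 1.0]]
```

View pics/w2.png

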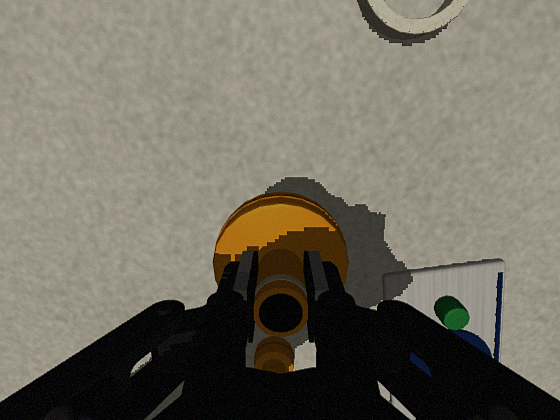

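L is held upright: the mouth is at (282,313) between the pads and the gap is 0.247 (21 mm). I'll carry it above pad 2.

Call:
send_rows:
  moves:
    - [[-1.5,1,0,0,0,0,1.5],[-2.7,1.8,0,0,0,0,1.5],[-3,2,0,0,0,0,1.5],[-3,2,0,0,0,0,1.5],[-3,2,0,0,0,0,1.5],[-3,2,0,0,0,0,1.5],[-3,2,0,0,0,0,1.5],[-3,2,0,0,0,0,1.5],[-2.7,1.8,0,0,0,0,1.5],[-1.6,1.1,0,0,0,0,1.5]]

```text
time: 6.75
tcp_pos: [614.2, 21.6, 138.0]
tcp_rot: [-0.0, 0.708, 0.706, -0.001]
force: [0.6, -0.0, 0.1]
finger_gap: 0.247
```

```bash
python3 w.py w3; python3 - <<'E'
from h import *
p=np.load("last.npy",allow_pickle=True).item()
for X in [(600.5,117),(614.2,23.6)]: print(proj(p,[[*X,13]]).round(1))
E
```

```text
6.75 [614.2  21.6 138. ] [-0.     0.708  0.706 -0.001] [-0.49  0.33  0.5   1.67 -0.17  1.18  0.05] [ 0.6 -0.   0.1] 0.247
[[1.0, 0.0, 0.0, 615.02], [-0.0, 0.96, 0.29, 95.88], [-0.0, -0.29, 0.96, 280.52], [0.0, 0.0, 0.0, 1.0]]
[[261.4  72.9]]
[[280.2 194.4]]
```

View pics/w3.png

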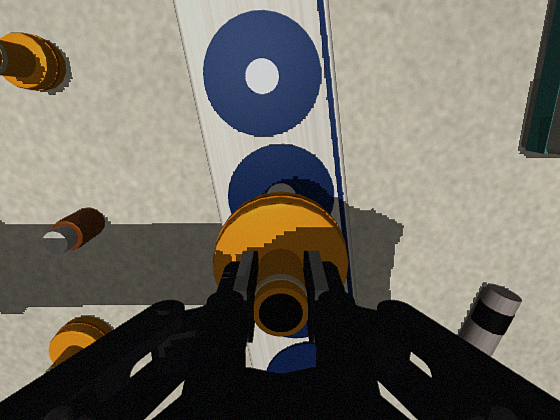

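Pad 1's pale spot shows at (262,76), pad 2's top edge at about (281,145), and L is held squarely. Next I'll compute the pad positions from this.

```bash
python3 - <<'E'
from h import *
p=np.load("last.npy",allow_pickle=True).item()
print("spot1",ray(p,(262,75.8),13).round(1))
mk=masks(p)["blue"]; n,l,st,c=cv2.connectedComponentsWithStats(mk)
for i in range(1,n):
  if st[i,4]>1500:
    print(st[i]); 
    if st[i,1]<50:
      cs,_=cv2.findContours((l==i).astype(np.uint8),cv2.RETR_EXTERNAL,cv2.CHAIN_APPROX_NONE)
      e=cv2.fitEllipse(max(cs,key=len)); print(e,ray(p,e[0],13).round(1))
for y in (19,21,23,25): 
  q=proj(p,circ(614.2,y,13,44)); print(y,q.min(0).round(1),q.max(0).round(1))
E
```

```text
spot1 [600.9 115.   13. ]
[  203    10   118   126 10634]
((261.6032409667969, 72.84212493896484), (116.5414047241211, 125.01449584960938), 173.33453369140625) [600.6 117.1  13. ]
[ 228  144  106   70 4328]
19 [227.1 146.2] [333.4 248.6]
21 [226.9 143.6] [333.5 246.5]
23 [226.8 141.1] [333.6 244.4]
25 [226.7 138.5] [333.7 242.2]
```

Call:
send_rows:
  moves:
    - [[0.05,0,2,0,0,0,1.5],[0,0,2,0,0,0,1.5],[0,0,2,0,0,0,1.5],[0,0,1.5,0,0,0,1.5],[0,0,1,0,0,0,1.5],[0,0,0.6,0,0,0,1.5],[0,0,0.3,0,0,0,1.5],[0,0,0.1,0,0,0,1.5]]

```text
time: 7.8
tcp_pos: [614.8, 25.6, 44.7]
tcp_rot: [0.0, 0.707, 0.707, 0.0]
force: [0.3, -0.6, -1.0]
finger_gap: 0.244
```

Call:
send_rows:
  moves:
    - [[-0.3,0,0,0,0,0,1.5],[0,0,0,0,0,0,1.5],[0,0,0.1,0,0,0,1.5],[0,0,0,0,0,0,1.5]]

```text
time: 8.3
tcp_pos: [614.4, 22.8, 43.3]
tcp_rot: [-0.0, 0.707, 0.707, 0.0]
force: [0.5, 0.8, -1.2]
finger_gap: 0.248
```

Call:
send_rows:
  moves:
    - [[0,0,0.1,0,0,0,1.5],[0,0,0,0,0,0,1.5]]

```text
time: 8.55
tcp_pos: [614.4, 22.7, 43.3]
tcp_rot: [-0.0, 0.707, 0.707, 0.0]
force: [-2.5, -0.7, 6.0]
finger_gap: 0.249
```

Contact: +6 N upward. Now release, rise and check.

Call:
send_rows:
  moves:
    - [[0,0,0,0,0,0,3],[0,0,0,0,0,0,4.5],[0,0,0,0,0,0,4.5],[0,0,-0.3,0,0,0,5],[0,0,-1.5,0,0,0,5],[0,0,-2.5,0,0,0,5],[0,0,-3,0,0,0,5],[0,0,-3,0,0,0,5]]

```text
time: 9.55
tcp_pos: [614.6, 22.6, 147.5]
tcp_rot: [0.0, 0.707, 0.707, 0.001]
force: [0.8, -0.2, 0.2]
finger_gap: 0.585
```

```bash
python3 w.py w4; python3 - <<'E'
from station import r,cams
from h import *
t=cams.snapshot("scene"); cv2.imwrite("pics/s4.png",cv2.resize(cv2.cvtColor(t["pixels"],cv2.COLOR_RGB2BGR),(800,600)))
E
```

```text
9.55 [614.6  22.6 147.5] [0.    0.707 0.707 0.001] [-0.49  0.32  0.5   1.67 -0.16  1.19  0.05] [ 0.8 -0.2  0.2] 0.585
[[1.0, -0.0, -0.0, 614.77], [0.0, 0.96, 0.29, 96.59], [0.0, -0.29, 0.96, 290.13], [0.0, 0.0, 0.0, 1.0]]
```

View pics/s4.png

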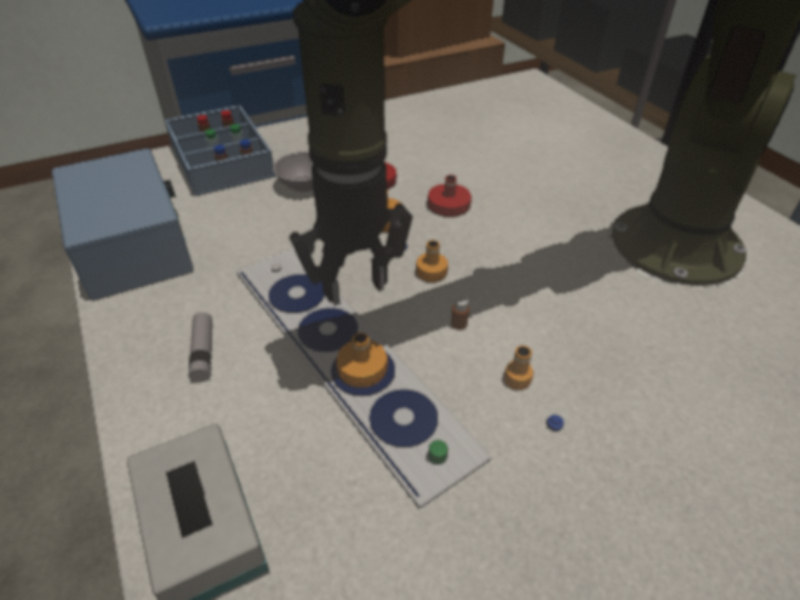

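View pics/w4.png

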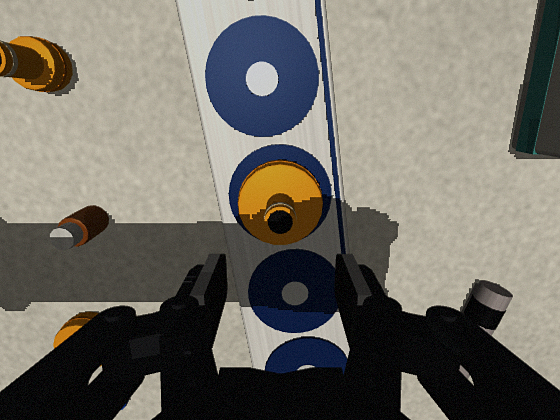

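L stands upright on pad 2, in the wrist view around (280,202), inside the pad's rim. Pad 1's spot is at (262,78) and pad 3's at (295,292). I'll run a quick numeric check.

```bash
cat > chk.py <<'E'
from h import *
import sys
p=np.load("last.npy",allow_pickle=True).item()
pads=[(600.7,116),(614.4,22),(628.2,-72),(642,-166)]
hsv=cv2.cvtColor(p["pixels"],cv2.COLOR_RGB2HSV); mk=cv2.inRange(hsv,(8,120,40),(32,255,255))
n,l,st,c=cv2.connectedComponentsWithStats(mk)
for i in range(1,n):
  if st[i,4]>600:
    b=(st[i,0]+(st[i,2]-1)/2,st[i,1]+(st[i,3]-1)/2); print("yellow",st[i],"@z20",ray(p,b,20).round(1),"@z33",ray(p,b,33).round(1))
mk=masks(p)["blue"]; n,l,st,c=cv2.connectedComponentsWithStats(mk)
for i in range(1,n):
  if st[i,4]>600:
    b=(st[i,0]+(st[i,2]-1)/2,st[i,1]+(st[i,3]-1)/2); print("blue",st[i],"@z12.5",ray(p,b,12.5).round(1))
for q in pads: print("pred",proj(p,[[*q,13]]).round(1))
E
python3 chk.py; python3 -c "
from h import *
p=np.load('last.npy',allow_pickle=True).item()
print(ray(p,(262,78.5),13),ray(p,(295,293),13),ray(p,(280,221.5),73))"
```

```text
yellow [   7   36   66   56 2643] @z20 [436.1 124.8  20. ] @z33 [444.7 123.4  33. ]
yellow [ 238  160   85   85 5171] @z20 [614.9  17.6  20. ] @z33 [614.9  21.4  33. ]
blue [ 315    0   30  254 1141] @z12.5 [654.7  78.8  12.5]
blue [ 205   16  114  121 9841] @z12.5 [600.6 116.8  12.5]
blue [ 229  145  102   92 2196] @z12.5 [614.5  25.6  12.5]
blue [ 248  249   90   84 4781] @z12.5 [626.6 -70.8  12.5]
blue [ 265  338   82   37 2022] @z12.5 [ 640.5 -144.8   12.5]
pred [[261.7  77.1]]
pred [[279.4 194.8]]
pred [[294.2 292. ]]
pred [[306.6 373.6]]
[600.94639603 114.9666123   13.        ] [628.98601269 -73.09877954  13.        ] [614.88465839  19.20592403  73.        ]
```

Call:
send_rows:
  moves:
    - [[0.7,-1.2,-0.3,0,0,0,6],[1.4,-2.4,-1,0,0,0,6],[1.5,-2.7,-1,0,0,0,6],[1.5,-2.7,-1,0,0,0,6],[1.5,-2.7,0,0,0,0,6],[1.5,-2.7,0,0,0,0,6],[1.4,-2.4,0,0,0,0,6],[1,-1.6,0,0,0,0,6],[0,0,0,0,0,0,6],[0,0,0,0,0,0,6]]

```text
time: 10.9
tcp_pos: [430.3, 127.1, 178.0]
tcp_rot: [0.0, 0.707, 0.707, -0.0]
force: [0.7, -0.4, -0.6]
finger_gap: 0.705
```

```bash
python3 w.py w5; python3 chk.py
```

```text
10.9 [430.3 127.1 178. ] [ 0.     0.707  0.707 -0.   ] [-0.73 -0.09  0.37  2.01  0.04  1.22 -0.38] [ 0.7 -0.4 -0.6] 0.705
[[1.0, -0.0, -0.0, 430.61], [0.0, 0.96, 0.29, 201.18], [-0.0, -0.29, 0.96, 320.59], [0.0, 0.0, 0.0, 1.0]]
yellow [ 260  167   42   49 1150] @z20 [430.8 123.7  20. ] @z33 [430.8 127.   33. ]
yellow [ 427  259   80   74 3537] @z20 [620.2  14.2  20. ] @z33 [612.   22.2  33. ]
blue [502  83  17 234 907] @z12.5 [649.4 113.6  12.5]
blue [ 413  152   94   89 5881] @z12.5 [600.8 117.   12.5]
blue [ 415  247   88   72 1436] @z12.5 [614.2  24.7  12.5]
pred [[459.5 197.2]]
pred [[458.6 285.1]]
pred [[457.8 360.1]]
pred [[457.2 424.9]]
```

View pics/w5.png

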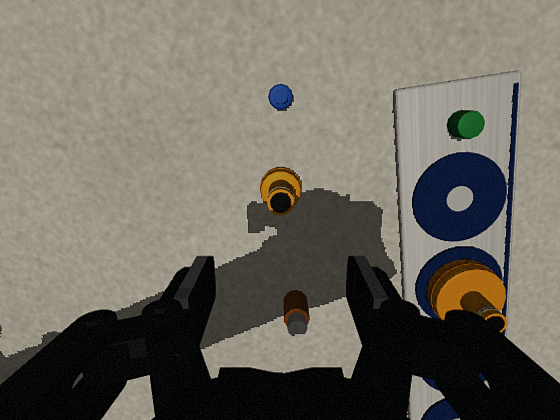

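S shows at housing (280,188) with its mouth at (281,202), centred under the jaws; the vial at (296,312) is 125 mm away. Now I'll descend and grip.

Call:
send_rows:
  moves:
    - [[0,0.05,2.5,0,0,0,6],[0,0,2.5,0,0,0,6],[0,0,2.5,0,0,0,6],[0,0,2.5,0,0,0,6],[0,0,2.5,0,0,0,6],[0,0,1.3,0,0,0,6],[0,0,0.8,0,0,0,6],[0,0,0.1,0,0,0,6]]

```text
time: 11.95
tcp_pos: [431.0, 127.4, 31.3]
tcp_rot: [0.0, 0.707, 0.707, -0.0]
force: [0.1, 0.4, 0.6]
finger_gap: 0.7
```

Call:
send_rows:
  moves:
    - [[0,0,0,0,0,0,3],[0,0,0,0,0,0,2],[0,0,0,0,0,0,1.5],[0,0,0,0,0,0,1.5],[0,0,0,0,0,0,1.5],[0,0,0,0,0,0,1.5]]

```text
time: 12.7
tcp_pos: [431.3, 127.8, 31.9]
tcp_rot: [0.0, 0.707, 0.707, 0.001]
force: [-0.9, -1.1, 5.8]
finger_gap: 0.248
```

Call:
send_rows:
  moves:
    - [[0,0,-1,0,0,0,1.5],[0,0,-2,0,0,0,1.5],[0,0,-2,0,0,0,1.5],[0,0,-2,0,0,0,1.5],[0,0,-2,0,0,0,1.5],[0,0,-2,0,0,0,1.5]]

```text
time: 13.45
tcp_pos: [430.5, 127.3, 142.1]
tcp_rot: [-0.0, 0.707, 0.707, -0.0]
force: [0.8, 0.2, -0.7]
finger_gap: 0.246
```

```bash
python3 w.py w6
```

```text
13.45 [430.5 127.3 142.1] [-0.     0.707  0.707 -0.   ] [-0.73 -0.06  0.38  2.05  0.02  1.14 -0.36] [ 0.8  0.2 -0.7] 0.246
[[1.0, -0.0, -0.0, 430.81], [0.0, 0.96, 0.29, 201.37], [-0.0, -0.29, 0.96, 284.74], [0.0, 0.0, 0.0, 1.0]]
```

View pics/w6.png

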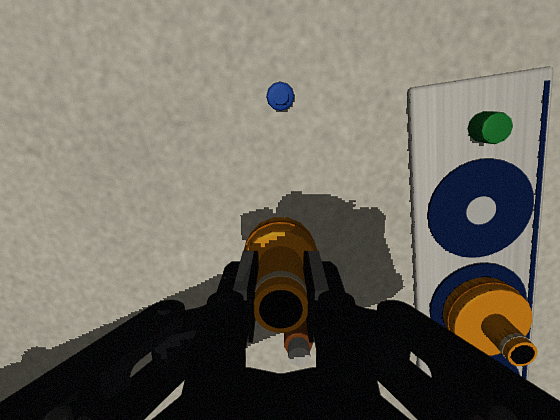

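S is held upright, with the mouth at (281,308). I'll carry it to pad 4.

Call:
send_rows:
  moves:
    - [[-1.3,0.9,0,0,0,0,1.5],[-2.8,2,0,0,0,0,1.5],[-3.5,2.55,0,0,0,0,1.5],[-3.5,2.55,0,0,0,0,1.5],[-3.5,2.55,0,0,0,0,1.5],[-3.5,2.55,0,0,0,0,1.5],[-3.5,2.55,0,0,0,0,1.5],[-3.5,2.55,0,0,0,0,1.5],[-2.8,2,0,0,0,0,1.5],[-1.4,0.9,0,0,0,0,1.5]]

```text
time: 14.75
tcp_pos: [642.0, -167.3, 140.5]
tcp_rot: [-0.0, 0.708, 0.707, -0.001]
force: [0.4, -0.2, 0.2]
finger_gap: 0.247
```

Call:
send_rows:
  moves:
    - [[0,0,1,0,0,0,1.5],[0,0,1,0,0,0,1.5],[0,0,0,0,0,0,1.5]]

```text
time: 15.12
tcp_pos: [640.9, -163.1, 119.7]
tcp_rot: [-0.002, 0.706, 0.708, -0.0]
force: [0.2, 0.1, 0.2]
finger_gap: 0.247
```

```bash
python3 w.py w7; python3 chk.py
```

```text
15.125 [ 640.9 -163.1  119.7] [-0.002  0.706  0.708 -0.   ] [-0.25  0.47  0.61  1.57 -0.28  1.19  0.42] [0.2 0.1 0.2] 0.247
[[1.0, -0.0, 0.0, 641.41], [0.0, 0.96, 0.29, -89.31], [-0.0, -0.29, 0.96, 262.46], [0.0, 0.0, 0.0, 1.0]]
yellow [   0  120   37   72 1992] @z20 [ 451.4 -125.5   20. ] @z33 [ 461.5 -123.6   33. ]
yellow [ 244  217   73   67 2961] @z20 [ 640.8 -199.    20. ] @z33 [ 640.8 -193.1   33. ]
yellow [ 254  276   54   56 1203] @z20 [ 641.3 -247.1   20. ] @z33 [ 641.3 -238.6   33. ]
yellow [   0  300   99   92 5788] @z20 [ 441.5 -289.6   20. ] @z33 [ 452.2 -278.9   33. ]
blue [ 324    0   33  305 1550] @z12.5 [ 685.  -123.3   12.5]
blue [  200     9   126   134 12140] @z12.5 [628.3 -70.4  12.5]
blue [ 226  152  113   97 6443] @z12.5 [ 642.2 -160.4   12.5]
blue [ 24 238  33  27 654] @z12.5 [ 446.1 -204.1   12.5]
pred [[ 206.5 -298.4]]
pred [[238.  -85.5]]
pred [[262.4  77.9]]
pred [[281.7 207.2]]
```

View pics/w7.png

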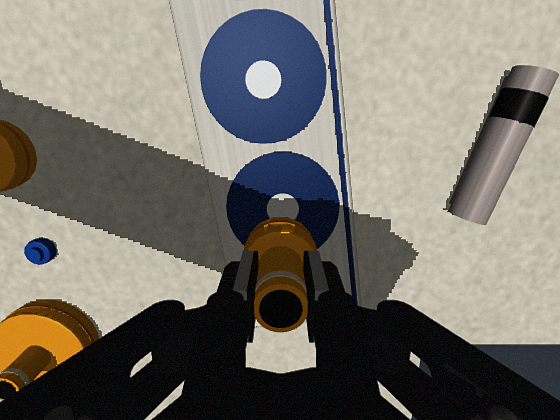

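Pad 4's rim and part of its spot (283,205) lie under S, and pad 3's spot at (263,80) matches the prediction. Now I'll lower it.

Call:
send_rows:
  moves:
    - [[0,0,1.5,0,0,0,1.5],[0,0,2,0,0,0,1.5],[0,0,2,0,0,0,1.5],[0,0,1.2,0,0,0,1.5],[0,0,0.6,0,0,0,1.5],[0,0,0.2,0,0,0,1.5],[0,0,0,0,0,0,1.5],[0,0,0,0,0,0,1.5]]

```text
time: 16.18
tcp_pos: [642.5, -165.4, 47.0]
tcp_rot: [0.0, 0.707, 0.707, 0.0]
force: [0.1, 0.2, 0.2]
finger_gap: 0.245
```

Call:
send_rows:
  moves:
    - [[0,0,0.1,0,0,0,1.5],[0,0,0.1,0,0,0,1.5],[0,0,0,0,0,0,1.5]]

```text
time: 16.55
tcp_pos: [642.3, -165.4, 45.0]
tcp_rot: [0.0, 0.707, 0.707, 0.0]
force: [-1.8, 1.6, 5.0]
finger_gap: 0.248
```

Contact. Release, rise and look, which also shows where M and XL stand.

Call:
send_rows:
  moves:
    - [[0,0,0,0,0,0,3],[0,0,0,0,0,0,4.5],[0,0,0,0,0,0,4.5],[0,0,-0.3,0,0,0,5],[0,0,-1.5,0,0,0,6],[0,0,-3,0,0,0,6],[0,0,-4,0,0,0,6],[0,0,-4,0,0,0,6],[0,0,-0.5,0,0,0,6]]

```text
time: 17.68
tcp_pos: [644.2, -166.4, 182.5]
tcp_rot: [0.003, 0.707, 0.707, 0.002]
force: [-0.9, 0.5, -0.7]
finger_gap: 0.706
```

```bash
python3 w.py w8; python3 chk.py
```

```text
17.675 [ 644.2 -166.4  182.5] [0.003 0.707 0.707 0.002] [-0.26  0.42  0.63  1.5  -0.26  1.29  0.4 ] [-0.9  0.5 -0.7] 0.706
[[1.0, 0.0, -0.01, 643.38], [0.0, 0.96, 0.29, -92.16], [0.01, -0.29, 0.96, 324.94], [0.0, 0.0, 0.0, 1.0]]
yellow [   0  111   75   62 3435] @z20 [ 428.9 -125.3   20. ] @z33 [ 438.  -123.8   33. ]
yellow [ 256  168   43   50 1222] @z20 [ 642.6 -172.5   20. ] @z33 [ 642.7 -169.1   33. ]
yellow [  34  265   90   78 3955] @z20 [ 436.9 -291.    20. ] @z33 [ 445.7 -282.5   33. ]
blue [207   0  72  16 698] @z12.5 [614.6 -17.2  12.5]
blue [ 307    0   33  269 1034] @z12.5 [ 684.7 -119.3   12.5]
blue [ 211   24  100  108 7736] @z12.5 [628.5 -71.1  12.5]
blue [ 231  139   92   90 4448] @z12.5 [ 642.2 -165.6   12.5]
pred [[ 216.7 -205.9]]
pred [[240.6 -48.8]]
pred [[260.1  78.6]]
pred [[276.3 184. ]]
```

View pics/w8.png

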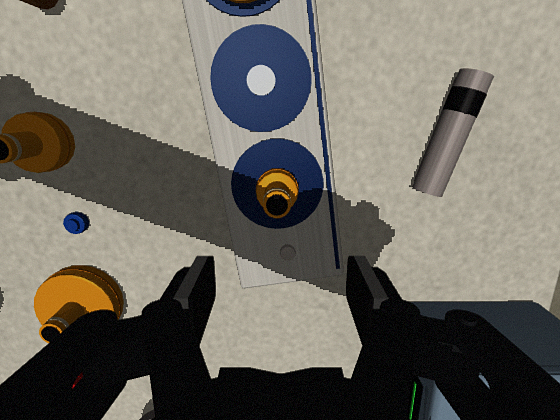

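S stands upright inside pad 4, with its housing around (277,188). Next is M at about (424.5,-125), which is 442 mm from the base axis and so within reach.

Call:
send_rows:
  moves:
    - [[0.2,-1.1,0,0,0,0,6],[0.4,-2.2,0,0,0,0,6],[0.5,-2.6,0,0,0,0,6],[0.5,-2.6,0,0,0,0,6],[0.5,-2.6,0,0,0,0,6],[0.5,-2.6,0,0,0,0,6],[0.5,-2.6,0,0,0,0,6],[0.5,-2.6,0,0,0,0,6],[0.3,-1.8,0,0,0,0,6],[0.1,-1.1,0,0,0,0,6]]

```text
time: 18.98
tcp_pos: [422.0, -124.9, 176.1]
tcp_rot: [-0.001, 0.706, 0.708, -0.0]
force: [-0.7, -0.4, 0.3]
finger_gap: 0.704
```

Call:
send_rows:
  moves:
    - [[0,0,0,0,0,0,6],[0,0,0,0,0,0,6],[0,0,0,0,0,0,6]]

```text
time: 19.35
tcp_pos: [424.4, -125.6, 177.2]
tcp_rot: [0.0, 0.707, 0.707, -0.0]
force: [-0.6, 0.2, -0.4]
finger_gap: 0.7
```

```bash
python3 w.py w9; python3 chk.py
```

```text
19.35 [ 424.4 -125.6  177.2] [ 0.     0.707  0.707 -0.   ] [-0.43 -0.13  0.62  2.03  0.08  1.22  0.16] [-0.6  0.2 -0.4] 0.7
[[1.0, -0.0, -0.0, 424.75], [0.0, 0.96, 0.29, -51.48], [-0.0, -0.29, 0.96, 319.8], [0.0, 0.0, 0.0, 1.0]]
yellow [ 474    0   86   57 4025] @z20 [614.2   6.4  20. ] @z33 [606.    3.9  33. ]
yellow [ 252  158   58   59 2301] @z20 [ 424.9 -125.1   20. ] @z33 [ 424.9 -121.9   33. ]
yellow [ 486  212   60   47 1769] @z20 [ 650.  -172.1   20. ] @z33 [ 640.2 -166.8   33. ]
yellow [ 249  301   78   73 4360] @z20 [ 432.5 -288.2   20. ] @z33 [ 432.2 -278.    33. ]
blue [ 460    0   90   69 1301] @z12.5 [610.    3.3  12.5]
blue [ 459   77  101  100 7126] @z12.5 [628.6 -71.2  12.5]
blue [ 459  184   92   84 3981] @z12.5 [ 642.9 -165.2   12.5]
pred [[ 522.5 -137.3]]
pred [[514.9   8.4]]
pred [[508.8 127.4]]
pred [[503.7 226.5]]
```

View pics/w9.png

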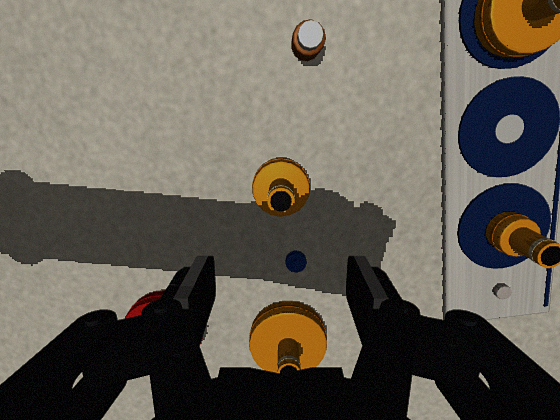

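M is centred at (281,188), mouth (281,201). A red look-alike shows at (145,305) and XL at (288,335). I'll descend and grip.

Call:
send_rows:
  moves:
    - [[0,0,2.5,0,0,0,6],[0,0,2.5,0,0,0,6],[0,0,2.5,0,0,0,6],[0,0,2.5,0,0,0,6],[0,0,2.5,0,0,0,6],[0,0,1.2,0,0,0,6],[0,0,0.8,0,0,0,6],[0,0,0.1,0,0,0,6]]

```text
time: 20.4
tcp_pos: [424.2, -125.6, 31.3]
tcp_rot: [0.0, 0.707, 0.707, -0.0]
force: [-0.4, -1.2, -0.2]
finger_gap: 0.702
```

Call:
send_rows:
  moves:
    - [[0,0,0,0,0,0,3],[0,0,0,0,0,0,2],[0,0,0,0,0,0,1.5],[0,0,0,0,0,0,1.5],[0,0,0,0,0,0,1.5],[0,0,0,0,0,0,1.5]]

```text
time: 21.15
tcp_pos: [424.7, -125.5, 32.0]
tcp_rot: [0.0, 0.707, 0.707, 0.001]
force: [-0.9, 0.2, 5.7]
finger_gap: 0.249
```

Call:
send_rows:
  moves:
    - [[0,0,-1,0,0,0,1.5],[0,0,-2,0,0,0,1.5],[0,0,-2,0,0,0,1.5],[0,0,-2,0,0,0,1.5],[0,0,-2,0,0,0,1.5],[0,0,-2,0,0,0,1.5]]

```text
time: 21.9
tcp_pos: [423.6, -125.6, 142.2]
tcp_rot: [-0.0, 0.707, 0.707, 0.0]
force: [0.7, 0.4, -0.3]
finger_gap: 0.247
```

```bash
python3 w.py w10
```

```text
21.9 [ 423.6 -125.6  142.2] [-0.     0.707  0.707  0.   ] [-0.44 -0.1   0.65  2.08  0.06  1.14  0.18] [ 0.7  0.4 -0.3] 0.247
[[1.0, -0.0, -0.0, 423.94], [0.0, 0.96, 0.29, -51.52], [0.0, -0.29, 0.96, 284.79], [0.0, 0.0, 0.0, 1.0]]
```

View pics/w10.png

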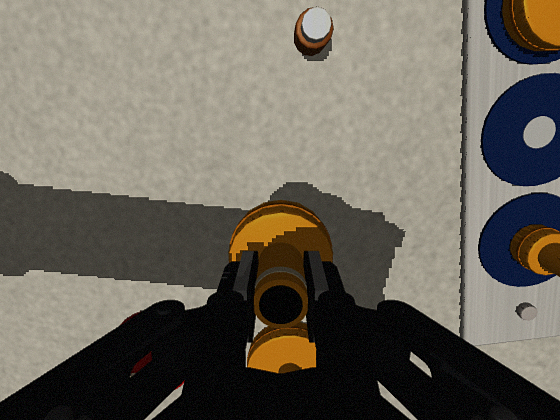

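M is held upright. I'll carry it to pad 3.

Call:
send_rows:
  moves:
    - [[0.3,1,0,0,0,0,1.5],[0.5,2,0,0,0,0,1.5],[0.65,2.4,0,0,0,0,1.5],[0.65,2.4,0,0,0,0,1.5],[0.65,2.4,0,0,0,0,1.5],[0.65,2.4,0,0,0,0,1.5],[0.65,2.4,0,0,0,0,1.5],[0.65,2.4,0,0,0,0,1.5],[0.5,2,0,0,0,0,1.5],[0.2,1,0,0,0,0,1.5]]

```text
time: 23.2
tcp_pos: [628.4, -70.4, 139.3]
tcp_rot: [-0.001, 0.706, 0.708, -0.001]
force: [0.1, 0.1, -0.8]
finger_gap: 0.244
```

Call:
send_rows:
  moves:
    - [[0,0,1,0,0,0,1.5],[0,0,1,0,0,0,1.5],[0,0,0,0,0,0,1.5],[0,0,0,0,0,0,1.5]]

```text
time: 23.7
tcp_pos: [627.7, -71.5, 121.5]
tcp_rot: [-0.0, 0.707, 0.707, 0.0]
force: [-0.2, 0.5, 0.1]
finger_gap: 0.247
```

```bash
python3 w.py w11; python3 chk.py
```

```text
23.7 [627.7 -71.5 121.5] [-0.     0.707  0.707  0.   ] [-0.41  0.4   0.61  1.65 -0.24  1.17  0.26] [-0.2  0.5  0.1] 0.247
[[1.0, -0.0, -0.0, 627.98], [0.0, 0.96, 0.29, 2.52], [0.0, -0.29, 0.96, 264.11], [0.0, 0.0, 0.0, 1.0]]
yellow [ 207   17  106  114 8484] @z20 [613.9  21.9  20. ] @z33 [614.6  20.9  33. ]
yellow [  0  93  40  40 659] @z20 [445.5  -3.7  20. ] @z33 [455.2  -3.4  33. ]
yellow [ 228  199  105   81 5193] @z20 [627.8 -99.   20. ] @z33 [627.8 -93.6  33. ]
yellow [ 254  272   55   76 1688] @z20 [ 628.7 -162.6   20. ] @z33 [ 628.6 -153.8   33. ]
blue [ 321    0   35  304 1494] @z12.5 [671.  -31.8  12.5]
blue [ 199    5  125  135 3701] @z12.5 [614.5  23.5  12.5]
blue [ 225  148  113   84 5328] @z12.5 [628.6 -61.   12.5]
pred [[236.1 -89.1]]
pred [[260.8  74.2]]
pred [[280.5 203.4]]
pred [[296.5 308.1]]
```

View pics/w11.png

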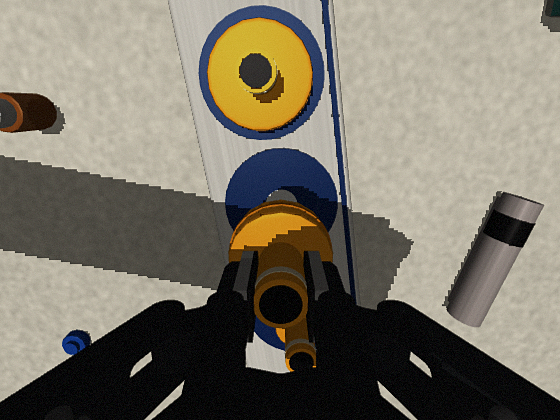

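L is concentric with pad 2 (261,74), and M is over pad 3. Now I'll lower it.

Call:
send_rows:
  moves:
    - [[0,0,1.5,0,0,0,1.5],[0,0,2,0,0,0,1.5],[0,0,2,0,0,0,1.5],[0,0,1.2,0,0,0,1.5],[0,0,0.6,0,0,0,1.5],[0,0,0.2,0,0,0,1.5],[0,0,0,0,0,0,1.5],[0,0,0,0,0,0,1.5]]

```text
time: 24.75
tcp_pos: [628.4, -71.4, 47.0]
tcp_rot: [0.0, 0.707, 0.707, 0.0]
force: [0.4, -0.1, -0.9]
finger_gap: 0.246
```

Call:
send_rows:
  moves:
    - [[0,0,0.1,0,0,0,1.5],[0,0,0,0,0,0,1.5]]

```text
time: 25.0
tcp_pos: [628.0, -71.2, 45.5]
tcp_rot: [0.0, 0.707, 0.707, 0.0]
force: [0.3, -0.3, -0.2]
finger_gap: 0.247
```

Call:
send_rows:
  moves:
    - [[0,0,0.1,0,0,0,1.5],[0,0,0,0,0,0,1.5]]

```text
time: 25.25
tcp_pos: [628.1, -71.3, 45.1]
tcp_rot: [-0.0, 0.707, 0.707, 0.0]
force: [-1.9, -0.1, 6.2]
finger_gap: 0.245
```

Call:
send_rows:
  moves:
    - [[0,0,0,0,0,0,3],[0,0,0,0,0,0,4.5],[0,0,0,0,0,0,4.5],[0,0,-0.3,0,0,0,5],[0,0,-1.5,0,0,0,6],[0,0,-3,0,0,0,6],[0,0,-4,0,0,0,6],[0,0,-4,0,0,0,6],[0,0,-0.5,0,0,0,6]]

```text
time: 26.38
tcp_pos: [630.2, -72.0, 182.2]
tcp_rot: [0.003, 0.707, 0.707, 0.003]
force: [-0.2, -0.3, -0.3]
finger_gap: 0.703
```

```bash
python3 w.py w12; python3 chk.py
```

```text
26.375 [630.2 -72.  182.2] [0.003 0.707 0.707 0.003] [-0.43  0.35  0.63  1.59 -0.21  1.27  0.23] [-0.2 -0.3 -0.3] 0.703
[[1.0, 0.0, -0.01, 629.45], [0.0, 0.96, 0.29, 2.02], [0.01, -0.29, 0.96, 324.82], [0.0, 0.0, 0.0, 1.0]]
yellow [ 218   36   84   89 5316] @z20 [614.  21.  20.] @z33 [614.7  20.2  33. ]
yellow [ 248  158   59   61 2411] @z20 [628.7 -73.5  20. ] @z33 [628.7 -70.3  33. ]
yellow [ 272  260   39   41 1155] @z20 [ 642.7 -169.7   20. ] @z33 [ 642.2 -162.4   33. ]
yellow [106 376  40  37 636] @z20 [ 455.9 -314.3   20. ] @z33 [ 463.3 -300.8   33. ]
blue [206   0  74  18 877] @z12.5 [600.6  76.7  12.5]
blue [ 307    0   32  265 1038] @z12.5 [670.3 -22.9  12.5]
blue [ 210   25  101  107 2506] @z12.5 [614.1  23.1  12.5]
blue [ 231  140   92   89 3389] @z12.5 [628.2 -71.4  12.5]
blue [ 249  235   84   75 3012] @z12.5 [ 642.4 -164.7   12.5]
pred [[240.9 -47.9]]
pred [[260.3  79.3]]
pred [[276.5 184.7]]
pred [[290.1 273.4]]
```

View pics/w12.png

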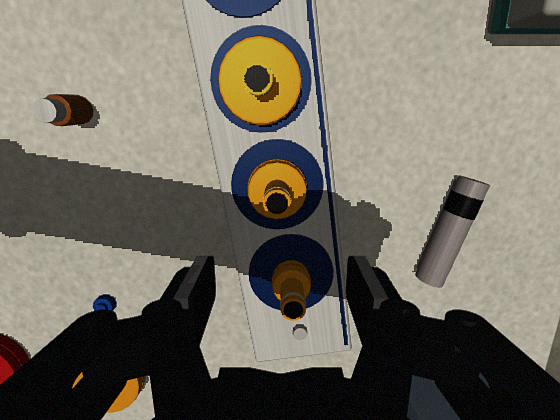

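M is concentric on pad 3 (277,190), with L and S undisturbed. Next is XL at about (432.3,-295).

Call:
send_rows:
  moves:
    - [[-1,-0.9,0,0,0,0,6],[-2,-1.8,0,0,0,0,6],[-2.75,-2.4,0,0,0,0,6],[-2.75,-2.4,0,0,0,0,6],[-2.75,-2.4,0,0,0,0,6],[-2.75,-2.4,0,0,0,0,6],[-2.75,-2.4,0,0,0,0,6],[-2.75,-2.4,0,0,0,0,6],[-2,-1.7,0,0,0,0,6],[-0.85,-0.8,0,0,0,0,6]]

```text
time: 27.68
tcp_pos: [429.5, -296.2, 176.2]
tcp_rot: [-0.001, 0.708, 0.706, -0.0]
force: [-0.8, 0.5, 0.7]
finger_gap: 0.701
```

Call:
send_rows:
  moves:
    - [[0,0,0,0,0,0,6],[0,0,0,0,0,0,6],[0,0,0,0,0,0,6]]

```text
time: 28.05
tcp_pos: [432.9, -294.0, 177.1]
tcp_rot: [-0.0, 0.706, 0.708, -0.0]
force: [-0.3, 0.3, -0.5]
finger_gap: 0.7
```

```bash
python3 w.py w13; python3 chk.py
```

```text
28.05 [ 432.9 -294.   177.1] [-0.     0.706  0.708 -0.   ] [-0.2   0.1   0.8   1.86 -0.07  1.22  0.62] [-0.3  0.3 -0.5] 0.7
[[1.0, -0.0, -0.0, 433.09], [0.0, 0.96, 0.29, -219.91], [-0.0, -0.29, 0.96, 319.74], [0.0, 0.0, 0.0, 1.0]]
yellow [ 512    7   48   57 2119] @z20 [ 638.8 -166.5   20. ] @z33 [ 629.9 -168.8   33. ]
yellow [ 235  144   90   90 5986] @z20 [ 432.5 -294.7   20. ] @z33 [ 432.5 -291.4   33. ]
blue [ 480    0   80   94 4387] @z12.5 [ 632.5 -173.9   12.5]
pred [[ 570.1 -498.7]]
pred [[ 554.8 -276.7]]
pred [[ 542.9 -103.3]]
pred [[533.4  36. ]]
```

View pics/w13.png

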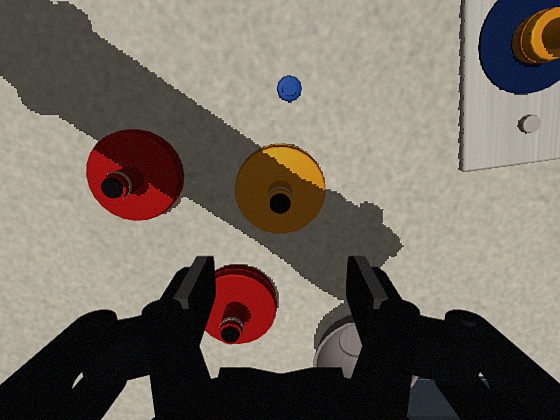

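The candidates for XL are the yellow one at (280,188) and the two red look-alikes at (135,175) and (240,304). The yellow one fits: the right colour, and 90 px ≈ 83 mm across. I'll confirm it in a crop.

```bash
python3 -c "
import cv2
i=cv2.imread('pics/w13.png')[120:350,60:360]; cv2.imwrite('pics/w13c.png',cv2.resize(i,None,fx=2.5,fy=2.5,interpolation=cv2.INTER_CUBIC))"
```

```text
(no output)
```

View pics/w13c.png

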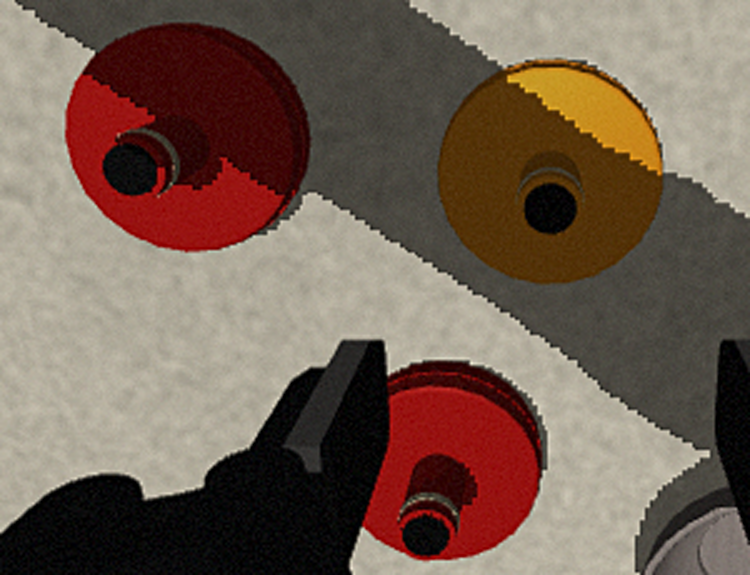

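The crop confirms the yellow XL, half in shadow, centred at (280,188). I'll descend and grip, using 40 N for the larger part.

Call:
send_rows:
  moves:
    - [[0,0,2.5,0,0,0,6],[0,0,2.5,0,0,0,6],[0,0,2.5,0,0,0,6],[0,0,2.5,0,0,0,6],[0,0,2.5,0,0,0,6],[0,0,1.2,0,0,0,6],[0,0,0.8,0,0,0,6],[0,0,0.1,0,0,0,6]]
  grip_force: 40

```text
time: 29.1
tcp_pos: [432.4, -295.0, 31.4]
tcp_rot: [0.0, 0.707, 0.707, -0.0]
force: [-0.3, 0.5, 0.2]
finger_gap: 0.702
```

Call:
send_rows:
  moves:
    - [[0,0,0,0,0,0,3],[0,0,0,0,0,0,2],[0,0,0,0,0,0,1.5],[0,0,0,0,0,0,1.5],[0,0,0,0,0,0,1.5],[0,0,0,0,0,0,1.5]]

```text
time: 29.85
tcp_pos: [432.8, -295.2, 32.0]
tcp_rot: [0.001, 0.707, 0.707, 0.0]
force: [-0.5, 0.9, 6.6]
finger_gap: 0.242
```

Call:
send_rows:
  moves:
    - [[0,0,-1,0,0,0,1.5],[0,0,-2,0,0,0,1.5],[0,0,-2,0,0,0,1.5],[0,0,-2,0,0,0,1.5],[0,0,-2,0,0,0,1.5],[0,0,-2,0,0,0,1.5],[0,0,-1,0,0,0,1.5],[0,0,0,0,0,0,1.5]]

```text
time: 30.85
tcp_pos: [432.4, -295.0, 151.8]
tcp_rot: [0.0, 0.707, 0.707, 0.0]
force: [0.6, -0.1, -0.1]
finger_gap: 0.244
```

```bash
python3 w.py w14
```

```text
30.85 [ 432.4 -295.   151.8] [0.    0.707 0.707 0.   ] [-0.2   0.13  0.81  1.89 -0.1   1.16  0.64] [ 0.6 -0.1 -0.1] 0.244
[[1.0, -0.0, -0.0, 432.53], [0.0, 0.96, 0.29, -220.99], [0.0, -0.29, 0.96, 294.36], [0.0, 0.0, 0.0, 1.0]]
```

View pics/w14.png

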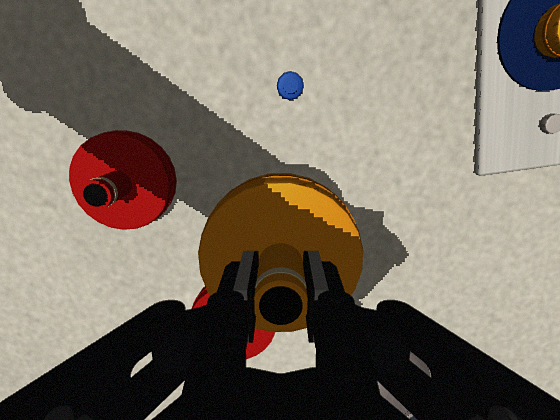

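XL is held upright. I'll carry it to pad 1.

Call:
send_rows:
  moves:
    - [[1.2,0.5,0,0,0,0,1.5],[2.4,1,0,0,0,0,1.5],[3.4,1.4,0,0,0,0,1.5],[3.4,1.4,0,0,0,0,1.5],[3.4,1.4,0,0,0,0,1.5],[3.4,1.4,0,0,0,0,1.5],[3.4,1.4,0,0,0,0,1.5],[3.4,1.4,0,0,0,0,1.5],[3.4,1.4,0,0,0,0,1.5],[3.4,1.4,0,0,0,0,1.5]]

```text
time: 32.15
tcp_pos: [558.6, 15.4, 150.4]
tcp_rot: [-0.001, 0.706, 0.708, -0.001]
force: [0.4, -0.8, -0.4]
finger_gap: 0.243
```

Call:
send_rows:
  moves:
    - [[3.4,1.4,0,0,0,0,1.5],[3.2,1.3,0,0,0,0,1.5],[2.4,1,0,0,0,0,1.5],[1.3,0.4,0,0,0,0,1.5],[0,0,0.5,0,0,0,1.5],[0,0,1,0,0,0,1.5],[0,0,1,0,0,0,1.5],[0,0,0.5,0,0,0,1.5],[0,0,0,0,0,0,1.5],[0,0,0,0,0,0,1.5]]

```text
time: 33.4
tcp_pos: [600.0, 116.1, 121.6]
tcp_rot: [0.0, 0.707, 0.707, 0.0]
force: [-0.2, 0.2, -0.8]
finger_gap: 0.241
```

```bash
python3 w.py w15; python3 chk.py
```

```text
33.4 [600.  116.1 121.6] [0.    0.707 0.707 0.   ] [-0.64  0.34  0.49  1.7  -0.17  1.15 -0.1 ] [-0.2  0.2 -0.8] 0.241
[[1.0, -0.0, -0.0, 600.24], [0.0, 0.96, 0.29, 190.14], [0.0, -0.29, 0.96, 264.26], [0.0, 0.0, 0.0, 1.0]]
yellow [  198   173   165   123 12821] @z20 [600.2  92.7  20. ] @z33 [600.2  97.9  33. ]
yellow [ 254  273   62   99 2594] @z20 [604.1  12.6  20. ] @z33 [603.9  22.1  33. ]
blue [328  61  19 145 740] @z12.5 [642.  169.4  12.5]
blue [ 27  63  37  33 902] @z12.5 [435.2 206.3  12.5]
blue [ 225  148  111   47 2139] @z12.5 [600.2 141.   12.5]
pred [[280.6 202.8]]
pred [[296.4 307.6]]
pred [[309.6 394.3]]
pred [[320.7 467.2]]
```

View pics/w15.png

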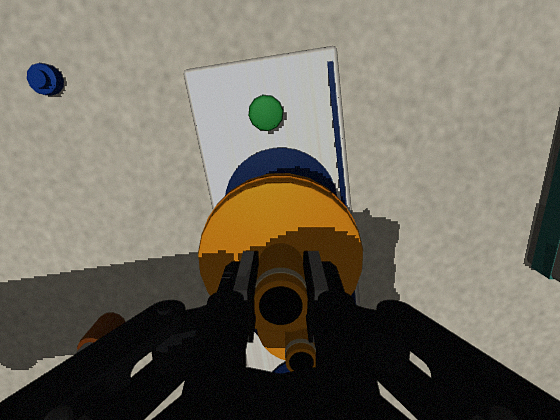

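XL is centred over pad 1 (pad rim columns 225–336, post at (266,113)). Now I'll lower it.

Call:
send_rows:
  moves:
    - [[0,0,1.5,0,0,0,1.5],[0,0,2,0,0,0,1.5],[0,0,2,0,0,0,1.5],[0,0,1.2,0,0,0,1.5],[0,0,0.6,0,0,0,1.5],[0,0,0.2,0,0,0,1.5],[0,0,0,0,0,0,1.5],[0,0,0.1,0,0,0,1.5],[0,0,0,0,0,0,1.5]]

```text
time: 34.58
tcp_pos: [600.0, 116.2, 45.7]
tcp_rot: [0.0, 0.707, 0.707, 0.0]
force: [-0.6, -1.0, -0.7]
finger_gap: 0.242
```

Call:
send_rows:
  moves:
    - [[0,0,0.1,0,0,0,1.5],[0,0,0,0,0,0,1.5]]

```text
time: 34.83
tcp_pos: [600.0, 116.3, 45.1]
tcp_rot: [-0.0, 0.707, 0.707, 0.0]
force: [-2.5, -0.2, 5.1]
finger_gap: 0.242
```

Contact. Release, rise, and back the arm away so it clears the views.

Call:
send_rows:
  moves:
    - [[0,0,0,0,0,0,3],[0,0,0,0,0,0,4.5],[0,0,0,0,0,0,4.5],[0,0,-0.3,0,0,0,5],[0,0,-1.5,0,0,0,6],[0,0,-3,0,0,0,6],[0,0,-4,0,0,0,6],[0,0,-4,0,0,0,6],[0,0,-0.5,0,0,0,6],[0,0,0,0,0,0,6]]

```text
time: 36.08
tcp_pos: [599.9, 116.2, 178.0]
tcp_rot: [0.0, 0.707, 0.707, 0.001]
force: [0.2, -0.8, 0.0]
finger_gap: 0.701
```

```bash
python3 w.py w16; python3 chk.py
```

```text
36.075 [599.9 116.2 178. ] [0.    0.707 0.707 0.001] [-0.65  0.29  0.51  1.64 -0.15  1.25 -0.12] [ 0.2 -0.8  0. ] 0.701
[[1.0, -0.0, -0.0, 600.04], [0.0, 0.96, 0.29, 190.19], [0.0, -0.29, 0.96, 320.67], [0.0, 0.0, 0.0, 1.0]]
yellow [ 234  144   94   93 6463] @z20 [600.6 113.9  20. ] @z33 [600.6 117.2  33. ]
yellow [ 261  249   70   76 3649] @z20 [615.8  13.7  20. ] @z33 [615.1  21.3  33. ]
yellow [ 282  334   51   40 1497] @z20 [629.4 -67.8  20. ] @z33 [628.1 -56.6  33. ]
blue [252 236  85  56 817] @z12.5 [614.3  35.5  12.5]
blue [ 267  319   79   55 1742] @z12.5 [628.8 -64.3  12.5]
pred [[280.6 186. ]]
pred [[293.9 275.7]]
pred [[305.4 352.2]]
pred [[315.2 418.1]]
```

View pics/w16.png

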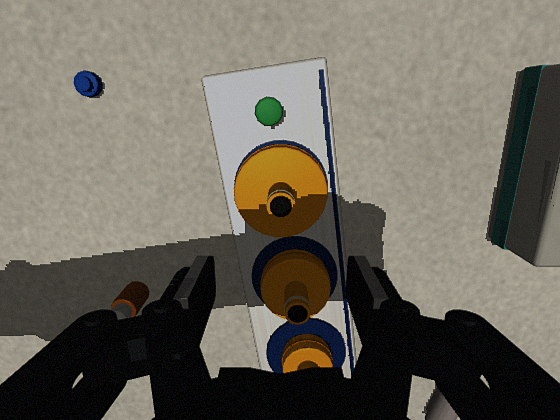

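Call:
send_rows:
  moves:
    - [[1.5,-0.7,-1,0,0,0,6],[3,-1.5,-1,0,0,0,6],[4,-2,0,0,0,0,6],[4,-2,0,0,0,0,6],[4,-2,0,0,0,0,6],[4,-2,0,0,0,0,6],[4,-2,0,0,0,0,6],[4,-2,0,0,0,0,6],[3,-1.5,0,0,0,0,6],[1,-0.5,0,0,0,0,6]]

```text
time: 37.38
tcp_pos: [434.3, 444.0, 196.6]
tcp_rot: [-0.001, 0.705, 0.709, -0.001]
force: [1.3, 0.5, -1.1]
finger_gap: 0.703
```

Call:
send_rows:
  moves:
    - [[1.5,-0.7,0,0,0,0,6],[3,-1.5,0,0,0,0,6],[3,-1.5,0,0,0,0,6],[2,-1,0,0,0,0,6],[0,0,0,0,0,0,6],[0,0,0,0,0,0,6],[0,0,0,0,0,0,6]]

```text
time: 38.25
tcp_pos: [392.0, 534.4, 197.6]
tcp_rot: [0.0, 0.708, 0.706, 0.0]
force: [0.8, 0.1, 0.7]
finger_gap: 0.703
```

```bash
python3 - <<'E'
from station import r,cams
from h import *
s=r.observe(); print(s["time"],s["tcp_pos"].round(1),s["joint_vel"].round(3))
pads=[(600.7,116),(614.4,22),(628.2,-72),(642,-166)]
for n in ("top","scene"):
  t=cams.snapshot(n); cv2.imwrite(f"pics/{n}9.png",cv2.resize(cv2.cvtColor(t["pixels"],cv2.COLOR_RGB2BGR),(800,600)))
  for q,R in zip(pads,(41.5,34,26.5,19)):
    print(n,[v.round(2) if hasattr(v,'round') else v for v in fitfilter(t,proj(t,[[*q,30]])[0],R,13)],q)
E
```

```text
38.25 [392.  534.4 197.6] [-0.001  0.    -0.006 -0.001 -0.005 -0.003 -0.   ]
top [array([601.45, 116.79]), 1127.0, 1255.8125, np.float64(0.91)] (600.7, 116)
top [array([615.91,  21.07]), 768.0, 852.0, np.float64(0.9)] (614.4, 22)
top [array([629.78, -71.34]), 465.0, 533.8125, np.float64(0.88)] (628.2, -72)
top [array([ 644.59, -168.13]), 245.0, 305.5, np.float64(0.81)] (642, -166)
scene [array([604.46,  81.66]), 2499.0, 1668.8125, np.float64(0.37)] (600.7, 116)
scene [array([605.21,  83.17]), 2499.0, 1213.4375, np.float64(0.3)] (614.4, 22)
scene [array([628.46, -68.19]), 526.0, 685.875, np.float64(0.78)] (628.2, -72)
scene [array([ 642.28, -160.5 ]), 249.0, 426.3125, np.float64(0.59)] (642, -166)
```

View pics/top9.png

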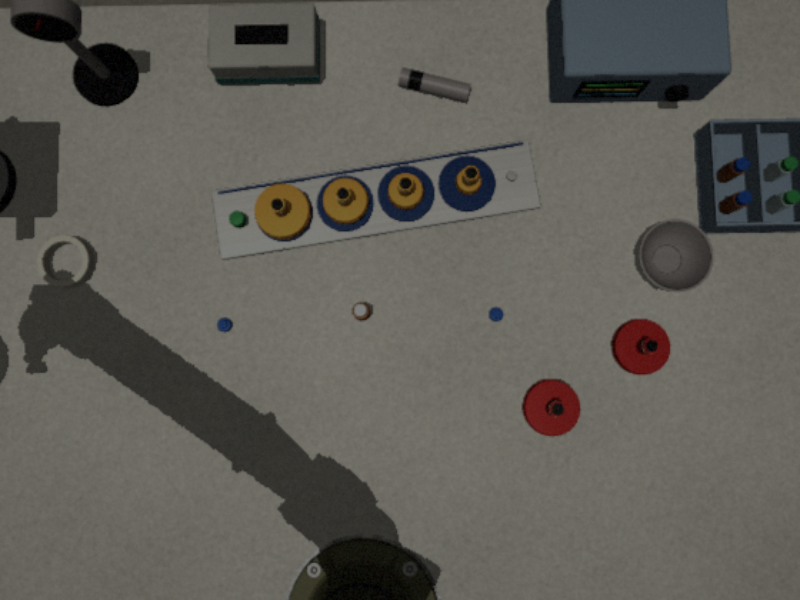

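View pics/scene9.png

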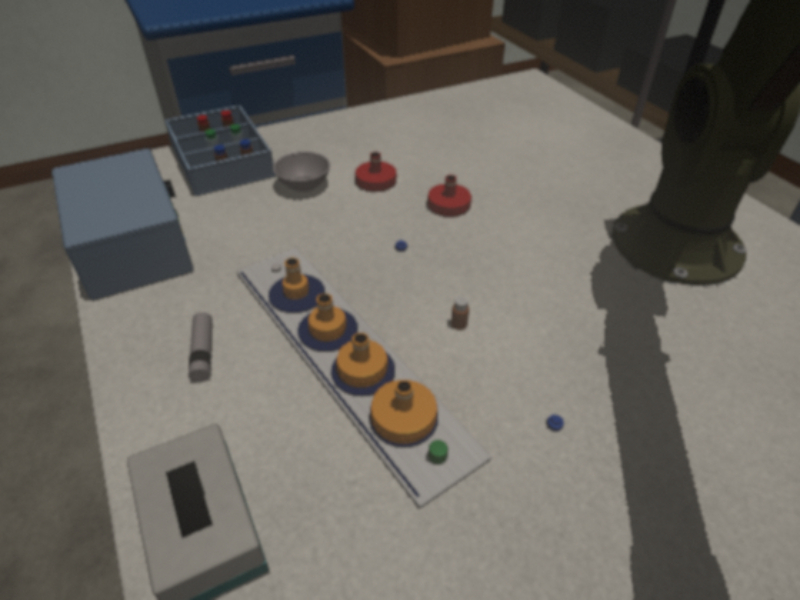

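All four filters stand upright on their pads in the top view, at (282,211), (344,201), (406,191) and (468,181). They run largest to smallest from the green post. The vial is still at (361,311), and the arm is clear.

```bash
python3 -c "
from station import order
print(order.hand_in())"
```

```text
the job is handed in; nothing more can be done
None
```

I set the four filters on the pads in order of size and handed the job in at about 38 s of the 96 s allowed. The green post is at pad 1, so XL is on pad 1, L on pad 2, M on pad 3 and S on pad 4. The hand-in gave no verdict.

- **Placement:** in the final top view the filters measure 1 to 3.5 mm from their pad centres, against the 15 mm allowed.
- **Upright:** all four look upright in the top and scene views. I judged this by eye and measured no tilt angle.
- **Everything else:** the vial and the red look-alikes look unmoved, and the arm is still and touching nothing.

Some checks disagreed or failed:
- **Camera disagreement:** the scene camera reads 3 to 6 mm differently from the top camera along y for the pads, and by up to about 6 mm for the filters. I relied on the top and wrist cameras, which agree to about 2 mm.
- **Failed scene fit:** the final scene-camera fit for XL and L gave no usable position, because the two merge into one shape in that view.
- **Weak fit for S:** its scene-camera fit on pad 4 was poor, so its position rests on the top and wrist views.

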